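# Pack the leather kit in layers

## Task

Pack the leatherworking case: lay the wooden-handled creaser flat on the yellow bottom of the well, then lay the blue-ribbed ruler flat, rib up, on the grey ledges of the cross recess, so that it bridges over the creaser. The ruler covers the well, so it goes in last. Leave the white-handled creaser, the wax jar and the thread spool where they are.

Things in the scene. Friction and masses are not known exactly. Their poses are not given: they have to be found in the camera images.
- case: Open brown tool case, fixed, 200 (x) by 180 (y) by 48 mm high; brass catches and a black handle on its -x side. Origin: centre of the underside; x, y along its sides, z up. Dark foam inside, top at z = 45 mm, with two crossing hollows centred on the origin: the yellow-floored well along y and, above it, the cross recess along x. Tools may point either way in them.
- case_well (a point): Centre of the well's yellow floor, 5 mm above the table; axes as the case. The well is 150 mm long (y) and 46 mm wide (x); its middle 64 mm of length widens to 100 mm (x), to the same floor, as finger relief. The foam top is 40 mm above this point. A creaser lying in it reaches 22 mm above this point.
- case_ledges (a point): Centre of the cross recess, level with its two grey ledges, 33 mm above the table; axes as the case. The recess is 172 mm long (x), 64 mm wide (y), 12 mm deep below the foam top. The ledges are its floor from 50 to 86 mm either side of the centre along x; between them it is open to the well. The ruler lies here, along x.
- wood_creaser: Edge creaser with a dark brown wooden handle, lying on the table. In mm: rounded handle 80 long, 24 wide, 22 high, brass band at its end; then a brass ferrule and a flat steel blade 36 long, 12 wide. 124 long in all, 90 g. Origin: underside, middle of the whole length; x along the tool to the blade, z up. The handle reaches from x = -62 to +18: grip across its width at the origin.
- ruler: Flat aluminium ruler, 150 mm long, 40 wide, 5 thick, 160 g, with an upright blue grip rib along its middle: 116 long, 14 wide, 24 above the plate (top 29 mm above the underside). Origin: centre of the underside; x along its length, y across, z up. Grip it across the rib at the middle, with the fingertips above the plate.
- white_creaser: Bystander to be left alone: a creaser of the same shape and size with a white plastic handle, lying on the table; same frame as the wooden one.
- wax_jar: Bystander to be left alone: closed amber jar, 60 mm across, 60 mm tall, beyond the work. Origin: centre of its underside.
- spool: Bystander to be left alone: red thread spool standing on end, 44 mm across, 50 mm tall, beyond the work. Origin: centre of its underside.
Things that resemble listed ones, but are neither listed nor needed, are in the scene too. Of the things that look like the wood_creaser, take the one that is nearest to the robot's base at the start.

How it is judged:
On the way, in this order (a step that is already met when the one before it is completed fails the run):
1. the wooden creaser lies flat in the bottom of the well, with the ruler not yet in the case (x of wood_creaser in the frame of case between -0.016 and 0.016 m and y of wood_creaser in the frame of case between -0.018 and 0.018 m and z of wood_creaser in the frame of case between -0.002 and 0.011 m and angle between the x axis of wood_creaser and the y axis of case, either way round below 0.25 rad and angle between wood_creaser's own z axis and vertical below 0.15 rad and horizontal distance between ruler and case above 0.1 m), for 0.2 s.
2. the ruler lies flat on the ledges over the creaser (x of ruler in the frame of case between -0.016 and 0.016 m and y of ruler in the frame of case between -0.016 and 0.016 m and z of ruler in the frame of case between 0.028 and 0.037 m and angle between the x axis of ruler and the x axis of case, either way round below 0.25 rad and angle between the z axis of ruler and the z axis of case, either way round below 0.1 rad and x of wood_creaser in the frame of case between -0.016 and 0.016 m and y of wood_creaser in the frame of case between -0.018 and 0.018 m and z of wood_creaser in the frame of case between -0.002 and 0.011 m and angle between the x axis of wood_creaser and the y axis of case, either way round below 0.25 rad and angle between ruler's own z axis and vertical below 0.1 rad), for 0.2 s.
At the end, for the whole second after the job is handed in: Wooden creaser flat in the well (underside within 6 mm of its floor, 16 mm across, 18 mm along, 14 deg, tilt 8 deg); ruler flat, rib up, on the ledges over it (underside within 4 mm of them, 16 mm of centre each way, 14 deg, tilt 5 deg); both at rest (all of step 2 and angle between wood_creaser's own z axis and vertical below 0.15 rad and linear speed of each of wood_creaser, ruler below 0.03 m/s); the robot touches nothing.
It fails at once if the white creaser is pushed more than 20 mm from its place (distance of white_creaser from where it was at the start of the episode above 0.02 m).
It fails at once if the wax jar is pushed more than 20 mm from its place (distance of wax_jar from where it was at the start of the episode above 0.02 m).
It fails at once if the spool is pushed more than 20 mm from its place (distance of spool from where it was at the start of the episode above 0.02 m).
It also fails if it takes over 58 s, if anything falls off the work surface, if the arm or the gripper's body presses on something with over 40 N, if the wrist force passes 120 N, or if a joint passes its speed limit or range.

## Robot

A 7-joint arm with a two-finger parallel gripper is mounted at the origin on the work surface. World frame = base frame: x ahead of the robot, y to its left, z up, the work surface at z = 0. Lengths are in m, angles in rad, forces in N, time in s.
With the tool pointing down it reaches from about 0.425 to 0.875 m from the base axis. Payload 4.7 kg.
Tool frame: the origin (TCP) lies at the very end of the fingers, on their centre line; the grasp point (between the pads) lies 19 mm behind it; x points along the fingers, z is the direction in which the jaws open and shut, and the axes are right-handed (so a half turn about x gives the same grasp; the last joint's range is limited). The gripper opens to 87 mm and grips with 3 to 60 N. Pads are 19 mm wide; open, the fingers measure 117 mm over their backs; the gripper's body (75 mm by 190 mm) begins 51 mm behind the grasp point.
Start: joints at [-1.297, 0.321, -0.07, 1.45, 0.023, 1.371, -0.057], TCP at [0.167, 0.628, 0.223] pointing down, gripper open.
Joint ranges: [-2.86, 2.86], [-0.3, 2.09], [-1.38, 1.24], [0.06, 2.45], [-1.56, 4.7], [0.09, 2.05], [-2.69, 2.69]. Speed limits (rad/s): [2.57, 2.57, 3.14, 3.14, 3.14, 3.14, 3.14].

## Interface

Orientations are given as a rotation vector (axis times angle).
In Python, from bench import * gives the robot as it stands.
- The arm moves only by the shell command python3 -m handwheel 'ROWS' [OPENING] [FORCE]. ROWS is JSON, a list of rows, each an object with "xyz": the shift along the world's x, y, z in cm, a list of three; "angular": the turn, a rotation vector about the world's x, y, z in degrees, a list of three. A call has 1 to 5 rows; each row shifts and turns the pose as measured when the row begins; what a row does not reach is not made up. A row lasts 1/12 s, in which the tool goes at most 41.7 mm and 7.16 degrees, less where a joint would pass 70% of its speed; a pose out of reach is approached as far as the arm can. A call with a gripper value outside its range is refused whole. OPENING is the finger opening in cm, from 0 to 8.7, set as the call begins (- or left out, the last holds). The fingers move at their own pace and stop on an object; FORCE is the grip in N (left out, the last holds). Time passes only in rows, so rows that do not move let the fingers close. It gives the time, the measured TCP pose, the force and the opening at its end, in the units of the state.
- get_state(): the state, without advancing time (a new reading comes with each control period).
- get_image(name): name is "side" or "top" or "wrist"; returns a dict with "pixels" (400x640x3 uint8, blue, green, red), "K" (3x3 intrinsics, pixels), "cam_to_world" (4x4, takes a point from camera to world coordinates). Camera axes: x right, y down, z forward; pixel columns grow to the right and rows downward; lengths in m; the calibration is good to about 2 mm. A picture is of the moment at which its call begins. There is no depth.
- close_job(): hands the job in, once; it reports no verdict.
The state is a dict: "time": time; "joint_positions": joint angles; "qd": joint speeds; "joint_torque": joint torques, N m; "position": TCP position; "tool_rot": TCP orientation; "ft_force": force on the tool from outside, world axes, zero at the start; "torque": the same for the moment, N m; "grip_width": opening from 0.0 (shut) to 1.0 (fully open).
Only numpy, scipy, OpenCV 4.12 (cv2) and the standard library are available. Lean on these libraries where they do the work, as an engineer would, in place of code of your own. Each camera call takes 0.05 s, during which the arm holds its last target.

## Working session

There is one attempt and no reset: what is moved stays moved. The work goes in short steps, Python scripts to look and compute and a shell command to move; the robot and the scene stay as the last step left them, time stands still between calls to the robot, and variables do not carry over. Pictures are saved under pics/ and viewed, and the job is handed in when it is done.

```bash
ls; mkdir -p pics; python3 - <<'E'
from bench import *
import cv2
s=get_state(); print(s)
for n in ("side","top","wrist"):
    im=get_image(n); cv2.imwrite(f"pics/{n}0.png",im["pixels"]); print(n,im["K"],im["cam_to_world"])
E
```

```text
pics
{'time': 0.0, 'joint_positions': array([-1.29692865,  0.3218206 , -0.07012069,  1.45165343,  0.02264954,
        1.37080084, -0.05686967]), 'qd': array([ 1.69293566e-03,  7.18631323e-04, -7.10995547e-04,  6.32527516e-04,
       -7.74060352e-04,  1.58127231e-03,  1.64924285e-05]), 'joint_torque': array([ 2.62174963e-04, -4.91278625e+01, -4.03711153e-01, -3.12537718e+01,
       -6.39635813e-02,  4.33050294e-02,  1.68284414e-04]), 'position': array([0.16686011, 0.62765341, 0.2214742 ]), 'tool_rot': array([-1.01707565,  1.32236749,  1.01497766]), 'ft_force': array([-0.48287894, -0.45862516, -0.39379398]), 'torque': array([0.00377832, 0.02228116, 0.0416833 ]), 'grip_width': 0.9950942967446202}
side [[390.31808632   0.         322.56814182]
 [  0.         390.31808632 190.33579612]
 [  0.           0.           1.        ]] [[-0.9442426  -0.25077719  0.21334648  0.37148947]
 [-0.32922602  0.71123096 -0.62109641  0.61206466]
 [ 0.00401819 -0.6567049  -0.75413695  0.89975369]
 [ 0.          0.          0.          1.        ]]
top [[499.33610897   0.         320.56797565]
 [  0.         499.33610897 194.64191865]
 [  0.           0.           1.        ]] [[ 0.005695   -0.99270657  0.12042107  0.4596504 ]
 [-0.99965585 -0.00256789  0.02610738 -0.07426006]
 [-0.02560774 -0.12052831 -0.99237955  1.23416897]
 [ 0.          0.          0.          1.        ]]
wrist [[354.0903275    0.         323.95860013]
 [  0.         354.0903275  197.6110876 ]
 [  0.           0.           1.        ]] [[ 0.2573368   0.92292906  0.28632099  0.08893028]
 [ 0.96631923 -0.24510103 -0.07843868  0.65039935]
 [-0.00221577  0.29686264 -0.95491762  0.38533538]
 [ 0.          0.          0.          1.        ]]
```

View pics/top0.png

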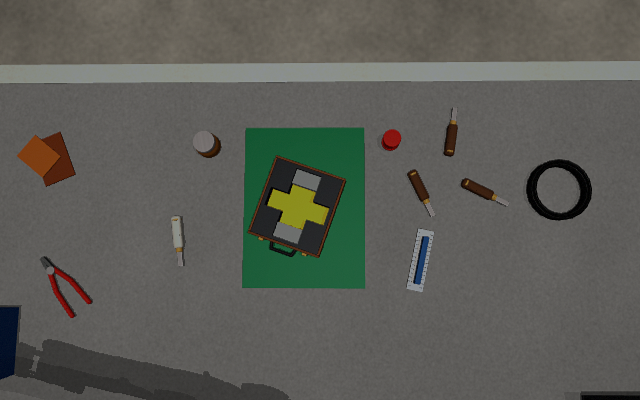

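View pics/side0.png

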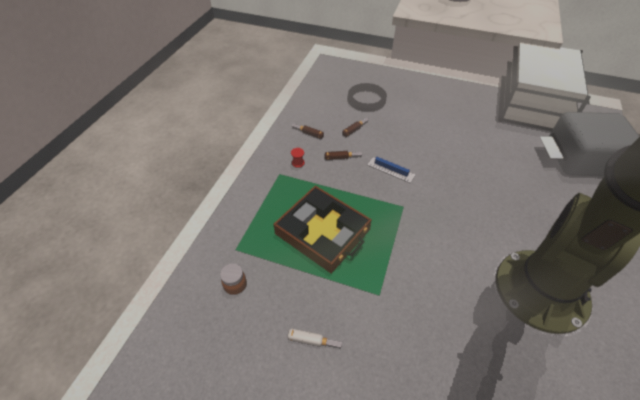

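View pics/wrist0.png

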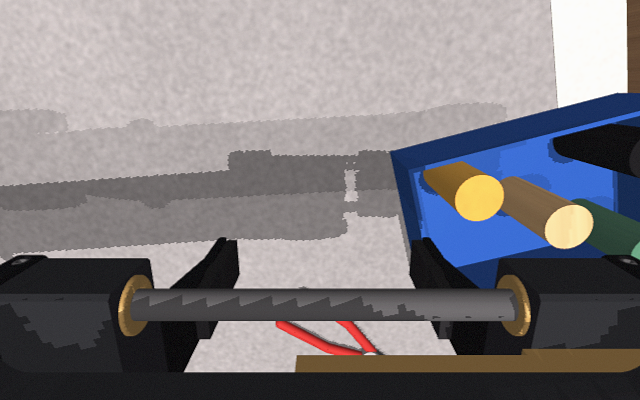

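```bash
cat > h.py <<'E'
from bench import *
import cv2, numpy as np
from scipy.spatial.transform import Rotation as R
def ray(im,uv,z):
    K=im["K"];T=im["cam_to_world"]
    d=T[:3,:3]@np.linalg.solve(K,[uv[0],uv[1],1.0]);o=T[:3,3]
    return o+d*(z-o[2])/d[2]
def proj(im,p):
    T=np.linalg.inv(im["cam_to_world"]);q=im["K"]@(T[:3,:3]@np.asarray(p,float)+T[:3,3]);return q[:2]/q[2]
def hsv(im): return cv2.cvtColor(im["pixels"],cv2.COLOR_BGR2HSV)
def blobs(mask,amin=30):
    n,l,st,c=cv2.connectedComponentsWithStats(mask.astype(np.uint8),8)
    return [(l==i) for i in range(1,n) if st[i,4]>=amin]
def rect(m):
    ys,xs=np.nonzero(m);return cv2.minAreaRect(np.stack([xs,ys],1).astype(np.float32))
def crop(im,u0,v0,u1,v1,k,name):
    c=im["pixels"][v0:v1,u0:u1];cv2.imwrite(name,cv2.resize(c,None,fx=k,fy=k,interpolation=cv2.INTER_CUBIC))
E
python3 - <<'E'
from h import *
im=get_image("top")
crop(im,380,90,520,305,3.5 and 2.75,"pics/cr_tools.png")
crop(im,235,140,355,265,4.5,"pics/cr_case.png")
H=hsv(im);h,s,v=[H[...,i].astype(int) for i in range(3)]
for name,m in dict(brown=(h<20)&(s>90)&(v<130)&(v>25),blue=(h>95)&(h<130)&(s>120),yellow=(h>22)&(h<35)&(s>150)&(v>120),steel=(s<40)&(v>135)).items():
    for b in blobs(m,25):
        r=rect(b);ys,xs=np.nonzero(b)
        if ys.mean()<90: continue
        p=ray(im,(xs.mean(),ys.mean()),0.011);print(name,b.sum(),np.round((xs.mean(),ys.mean()),1),np.round(r[1],1),round(r[2],1),np.round(p,3),round(np.hypot(*p[:2]),3))
E
```

```text
brown 293 [450.9 138.3] [ 9.8 34.6] 10.0 [ 0.75  -0.365  0.011] 0.834
brown 1858 [ 47.7 158. ] [52.1 48.7] 69.4 [0.7   0.648 0.011] 0.954
brown 171 [212.3 149.2] [17.  23.3] 45.0 [0.722 0.23  0.011] 0.758
brown 92 [388.2 145.1] [18.  13.7] 20.6 [ 0.733 -0.21   0.011] 0.762
brown 768 [299.  208.5] [75.4 84. ] 19.4 [0.573 0.011 0.011] 0.574
brown 295 [418.5 185.8] [35.8  9.4] 63.4 [ 0.631 -0.283  0.011] 0.691
brown 302 [478.3 189. ] [36.7  9.4] 26.6 [ 0.623 -0.429  0.011] 0.756
brown 227 [ 72.7 284.1] [51.6  8. ] 43.2 [0.386 0.563 0.011] 0.683
brown 236 [ 60.3 296. ] [49.7  8. ] 62.2 [0.357 0.592 0.011] 0.692
blue 304 [421.1 260. ] [ 6.5 47.6] 11.0 [ 0.45  -0.286  0.011] 0.533
blue 1143 [  7.7 339.5] [71. 18.] 90.0 [0.253 0.714 0.011] 0.757
yellow 1542 [297.6 206.7] [59.1 39.2] 18.4 [0.578 0.014 0.011] 0.578
steel 183 [176.3 232.4] [29.4  6.6] 84.6 [0.513 0.313 0.011] 0.601
steel 381 [417.7 258.6] [15.9 61.2] 11.1 [ 0.453 -0.278  0.011] 0.531
```

View pics/cr_tools.png

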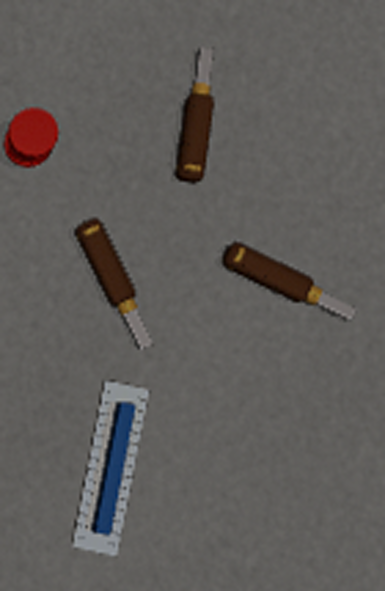

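View pics/cr_case.png

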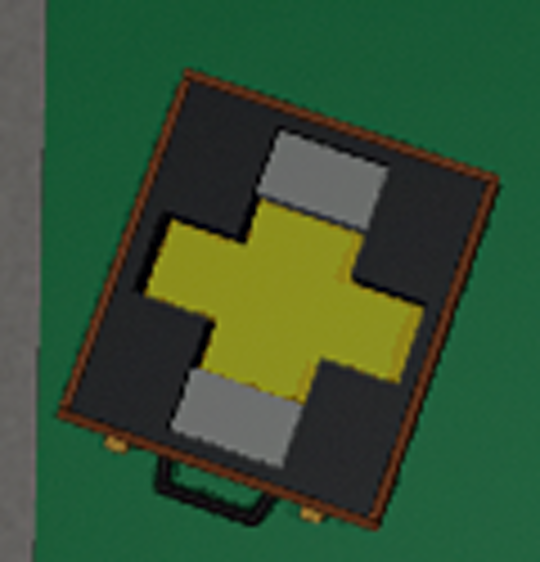

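```bash
python3 - <<'E'
from h import *
im=get_image("top")
c=np.array([[187,70],[499,178],[378,528],[60,415]])/4.5+[235,140]-0.39
P=np.array([ray(im,q,.048) for q in c]);print(np.round(P,4),"sides",[round(np.linalg.norm(P[i]-P[i-1]),4) for i in range(4)],P.mean(0))
x=(P[0]+P[1]-P[2]-P[3]);print("case x dir deg",np.degrees(np.arctan2(x[1],x[0])))
# ledges
H=hsv(im);h,s,v=[H[...,i].astype(int) for i in range(3)]
m=np.zeros(h.shape,bool);m[155:255,245:350]=True
B=[b for b in blobs(m&(s<40)&(v>80),60)]
L=[]
for b in B:
    r=rect(b);p=ray(im,r[0],.033);L.append(p);print("ledge",b.sum(),np.round(r[0],1),np.round(r[1],1),r[2],np.round(p,4))
    print([np.round(ray(im,q,.033)[:2],4) for q in cv2.boxPoints(r)])
y=[b for b in blobs(m&(h>22)&(h<35)&(s>150)&(v>90),300)][0];ys,xs=np.nonzero(y);print("yellow rect",rect(y),ray(im,rect(y)[0],.005))
# creaser: brown handle + blade
reg=np.zeros(h.shape,bool);reg[165:222,402:440]=True
bg=im["pixels"].astype(int)
mt=reg&(((h<25)&(s>90))|((s<40)&(v>125)))
mt=cv2.morphologyEx(mt.astype(np.uint8),cv2.MORPH_CLOSE,np.ones((3,3)))
b=max(blobs(mt,50),key=lambda q:q.sum());r=rect(b);print("creaser whole",b.sum(),r)
br=rect(max(blobs(reg&(h<25)&(s>90),50),key=lambda q:q.sum()))
for q,zz in((r,.008),(br,.011)):
    bp=cv2.boxPoints(q);W=np.array([ray(im,w,zz)[:2] for w in bp]);e=W-np.roll(W,1,0);n=np.linalg.norm(e,axis=1);k=n.argmax();d=e[k];print("c",W.mean(0),"len",n,np.degrees(np.arctan2(d[1],d[0])))
# ruler
reg[:]=False;reg[225:295,400:440]=True
mp=reg&(((s<45)&(v>120))|((h>95)&(h<130)&(s>100)))
mp=cv2.morphologyEx(mp.astype(np.uint8),cv2.MORPH_CLOSE,np.ones((3,3)))
b=max(blobs(mp,100),key=lambda q:q.sum());bl=max(blobs(reg&(h>95)&(h<130)&(s>100),50),key=lambda q:q.sum())
for q,zz in((rect(b),.005),(rect(bl),.029)):
    bp=cv2.boxPoints(q);W=np.array([ray(im,w,zz)[:2] for w in bp]);e=W-np.roll(W,1,0);n=np.linalg.norm(e,axis=1);k=n.argmax();d=e[k];print("ruler c",W.mean(0),"len",n,np.degrees(np.arctan2(d[1],d[0])))
s=get_state();M=R.from_rotvec(s["tool_rot"]).as_matrix();print(M.round(3))
E
```

```text
[[ 0.6996  0.0651  0.048 ]
 [ 0.6412 -0.1027  0.048 ]
 [ 0.4556 -0.0393  0.048 ]
 [ 0.5139  0.1294  0.048 ]] sides [np.float64(0.1965), np.float64(0.1777), np.float64(0.1961), np.float64(0.1785)] [0.57757686 0.01313853 0.048     ]
case x dir deg -18.98497251043937
ledge 368 [306.3 179.6] [25.4 14.5] 19.653823852539062 [ 0.6422 -0.0077  0.033 ]
[array([0.6358, 0.0274]), array([0.6696, 0.0159]), array([ 0.6486, -0.0427]), array([ 0.615 , -0.0311])]
ledge 371 [287.1 232.3] [26.  14.3] 19.653823852539062 [0.5138 0.0375 0.033 ]
[array([0.508 , 0.0728]), array([0.5405, 0.0617]), array([0.5197, 0.0022]), array([0.4873, 0.0134])]
yellow rect ((297.6893310546875, 206.8162841796875), (59.321495056152344, 39.9724006652832), 19.29004669189453) [0.57829226 0.01457232 0.005     ]
creaser whole 343 ((419.20001220703125, 187.9000244140625), (38.460365295410156, 9.391485214233398), 63.43495178222656)
c [ 0.62601584 -0.28511584] len [0.0946529  0.02341038 0.09471334 0.02319415] -154.62520795469388
c [ 0.62855874 -0.28319671] len [0.08789007 0.0233531  0.08794622 0.02315231] -154.62522844571092
ruler c [ 0.45028704 -0.2842277 ] len [0.03884992 0.14884536 0.03938323 0.14862806] -11.923485694455962
ruler c [ 0.45070611 -0.28288786] len [0.01535951 0.11409102 0.01552413 0.11402399] -11.999836948745571
[[-0.    -0.966  0.257]
 [-0.001  0.257  0.966]
 [-1.    -0.    -0.001]]
```

The three creaser look-alikes are at px (451,132), (421,193) and (484,192), lying 0.83, 0.69 and 0.76 m from the base. The one at (421,193) is nearest: the enlarged crop shows a dark wooden handle with a brass band, and the blade pointing to px (433,215). The ruler is at px (421,260) and the case at px (298,207). The measured sizes agree with the given ones (case 0.196 x 0.178, ruler 0.149 x 0.039, handle plus ferrule 0.088).

I'll move towards the creaser, turning about -140° so the jaws line up at -65°.

```bash
python3 -m handwheel '[{"xyz":[2.3,-3.3,0],"angular":[0,0,-7]},{"xyz":[2.3,-3.3,0],"angular":[0,0,-7]},{"xyz":[2.3,-3.3,0],"angular":[0,0,-7]},{"xyz":[2.3,-3.3,0],"angular":[0,0,-7]},{"xyz":[2.3,-3.3,0],"angular":[0,0,-7]}]' 8.0 20
```

```text
time: 0.67
position: [0.2737, 0.4639, 0.2184]
tool_rot: [-0.541, 1.506, 0.55]
ft_force: [0.8, -0.0, 1.0]
grip_width: 0.922
```

```bash
python3 -m handwheel '[{"xyz":[2.4,-3.3,0],"angular":[0,0,-7]},{"xyz":[2.4,-3.3,0],"angular":[0,0,-7]},{"xyz":[2.4,-3.3,0],"angular":[0,0,-7]},{"xyz":[2.4,-3.3,0],"angular":[0,0,-7]},{"xyz":[2.4,-3.3,0],"angular":[0,0,-7]}]'
python3 -m handwheel '[{"xyz":[1.6,-3.7,0],"angular":[0,0,-7]},{"xyz":[1.6,-3.7,0],"angular":[0,0,-7]},{"xyz":[1.6,-3.7,0],"angular":[0,0,-7]},{"xyz":[1.6,-3.7,0],"angular":[0,0,-7]},{"xyz":[1.6,-3.7,0],"angular":[0,0,-7]}]'
```

```text
time: 1.08
position: [0.3944, 0.2936, 0.2188]
tool_rot: [-0.049, 1.572, 0.063]
ft_force: [0.8, 1.4, -0.1]
grip_width: 0.917
time: 1.5
position: [0.4766, 0.1022, 0.2197]
tool_rot: [0.443, 1.523, -0.424]
ft_force: [0.8, 0.4, -1.2]
grip_width: 0.919
```

```bash
python3 -m handwheel '[{"xyz":[1.3,-3.8,0],"angular":[0,0,-7]},{"xyz":[1.3,-3.8,0],"angular":[0,0,-7]},{"xyz":[1.3,-3.8,0],"angular":[0,0,-7]},{"xyz":[1.3,-3.8,0],"angular":[0,0,-7]},{"xyz":[1.3,-3.8,0],"angular":[0,0,-7]}]'
python3 - <<'E'
from h import *
s=get_state();M=R.from_rotvec(s["tool_rot"]).as_matrix();print(s["position"],M.round(3),np.degrees(np.arctan2(M[1,2],M[0,2])),s["joint_positions"].round(2))
E
```

```text
time: 1.92
position: [0.5425, -0.0953, 0.2213]
tool_rot: [0.927, 1.359, -0.902]
ft_force: [1.2, 0.6, 0.1]
grip_width: 0.922
[ 0.54252787 -0.09532529  0.22125561] [[ 0.017  0.924  0.382]
 [ 0.007  0.382 -0.924]
 [-1.     0.018  0.   ]] -67.53498547636046 [-0.52  0.11  0.71  1.74 -0.08  1.31 -0.98]
```

```bash
python3 -m handwheel '[{"xyz":[1.4,-3.9,0],"angular":[0,0,0.5]},{"xyz":[1.4,-3.9,0],"angular":[0,0,0.5]},{"xyz":[1.4,-3.9,0],"angular":[0,0,0.5]},{"xyz":[1.4,-3.9,0],"angular":[0,0,0.5]},{"xyz":[1.4,-3.9,0],"angular":[0,0,0.5]}]'
python3 - <<'E'
from h import *
s=get_state();M=R.from_rotvec(s["tool_rot"]).as_matrix();print(s["position"],M.round(3),np.degrees(np.arctan2(M[1,2],M[0,2])),s["joint_positions"].round(2))
im=get_image("wrist");cv2.imwrite("pics/w1.png",im["pixels"]);im=get_image("side");crop(im,230,60,450,200,3.5,"pics/s1.png")
E
```

```text
time: 2.33
position: [0.6124, -0.2912, 0.2219]
tool_rot: [0.896, 1.373, -0.866]
ft_force: [0.1, -0.1, 1.5]
grip_width: 0.922
[ 0.61242173 -0.29120982  0.22188628] [[ 0.02   0.906  0.422]
 [ 0.009  0.422 -0.907]
 [-1.     0.022 -0.   ]] -65.04456692981216 [-0.14  0.45  0.78  1.41 -0.33  1.4  -0.5 ]
```

View pics/w1.png

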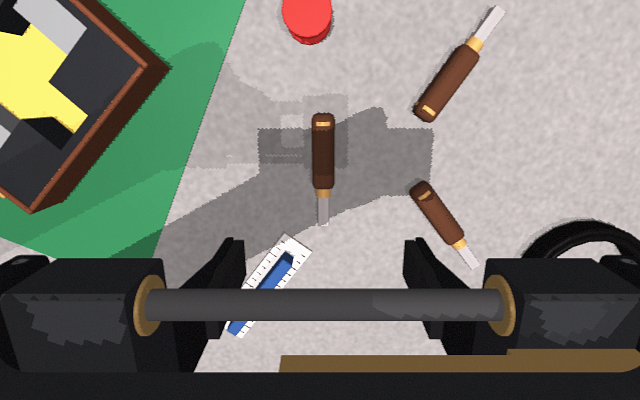

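View pics/s1.png

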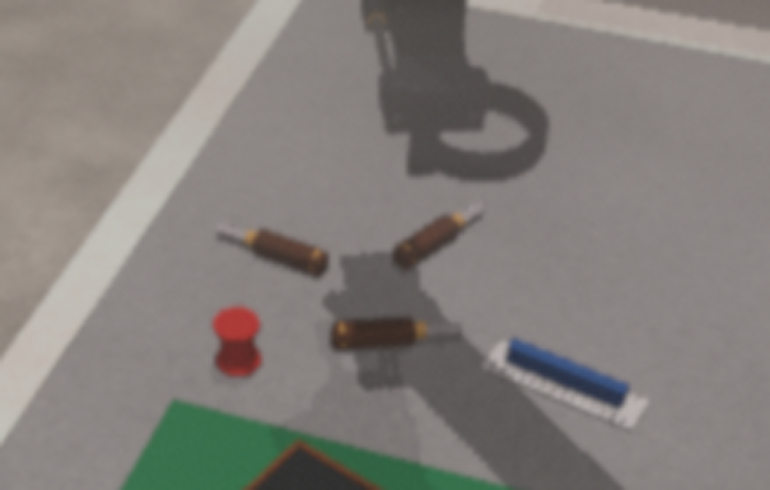

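```bash
python3 - <<'E'
from h import *
im=get_image("wrist");H=hsv(im);h,s,v=[H[...,i].astype(int) for i in range(3)]
reg=np.zeros(h.shape,bool);reg[105:235,300:345]=True
b=max(blobs(reg&(h<25)&(s>80),50),key=lambda q:q.sum());r=rect(b);print(r)
W=np.array([ray(im,w,.011)[:2] for w in cv2.boxPoints(r)]);e=W-np.roll(W,1,0);n=np.linalg.norm(e,axis=1);d=e[n.argmax()]
print(W.mean(0),n,np.degrees(np.arctan2(d[1],d[0])))
print("tip",ray(im,(323,225),.006),"back",ray(im,(322,113),.011))
s=get_state();q=proj(im,s["position"]);print("tcp px",q)
E
```

```text
((315.5, 148.5), (85.0, 23.0), 90.0)
[ 0.62728859 -0.28133798] [0.09020185 0.02353186 0.09021738 0.02519422] -155.60609310960282
tip [ 0.55140751 -0.32417576  0.006     ] back [ 0.66489993 -0.2720081   0.011     ]
tcp px [318.4872384  255.20137909]
```

```bash
python3 - <<'E'
from h import *
im=get_image("wrist");crop(im,290,95,355,240,4,"pics/w2.png");H=hsv(im)
for row in (130,150,170,210,220): print(row,[(u,*H[row,u]) for u in range(300,345,3)])
E
```

```text
130 [(300, np.uint8(0), np.uint8(12), np.uint8(128)), (303, np.uint8(0), np.uint8(12), np.uint8(106)), (306, np.uint8(0), np.uint8(12), np.uint8(105)), (309, np.uint8(10), np.uint8(161), np.uint8(49)), (312, np.uint8(9), np.uint8(153), np.uint8(60)), (315, np.uint8(9), np.uint8(143), np.uint8(64)), (318, np.uint8(8), np.uint8(137), np.uint8(65)), (321, np.uint8(9), np.uint8(143), np.uint8(66)), (324, np.uint8(9), np.uint8(140), np.uint8(62)), (327, np.uint8(8), np.uint8(145), np.uint8(60)), (330, np.uint8(10), np.uint8(155), np.uint8(51)), (333, np.uint8(175), np.uint8(13), np.uint8(114)), (336, np.uint8(174), np.uint8(12), np.uint8(109)), (339, np.uint8(0), np.uint8(11), np.uint8(111)), (342, np.uint8(8), np.uint8(9), np.uint8(111))]
150 [(300, np.uint8(0), np.uint8(14), np.uint8(109)), (303, np.uint8(0), np.uint8(12), np.uint8(108)), (306, np.uint8(0), np.uint8(11), np.uint8(111)), (309, np.uint8(8), np.uint8(78), np.uint8(65)), (312, np.uint8(7), np.uint8(143), np.uint8(64)), (315, np.uint8(9), np.uint8(139), np.uint8(64)), (318, np.uint8(9), np.uint8(135), np.uint8(66)), (321, np
[... 1924 characters left out ...]
(135)), (303, np.uint8(0), np.uint8(12), np.uint8(132)), (306, np.uint8(174), np.uint8(10), np.uint8(128)), (309, np.uint8(0), np.uint8(12), np.uint8(132)), (312, np.uint8(6), np.uint8(9), np.uint8(135)), (315, np.uint8(0), np.uint8(10), np.uint8(130)), (318, np.uint8(174), np.uint8(16), np.uint8(157)), (321, np.uint8(172), np.uint8(18), np.uint8(155)), (324, np.uint8(177), np.uint8(18), np.uint8(160)), (327, np.uint8(0), np.uint8(13), np.uint8(172)), (330, np.uint8(3), np.uint8(12), np.uint8(192)), (333, np.uint8(3), np.uint8(13), np.uint8(201)), (336, np.uint8(3), np.uint8(12), np.uint8(191)), (339, np.uint8(3), np.uint8(12), np.uint8(195)), (342, np.uint8(3), np.uint8(13), np.uint8(203))]
```

View pics/w2.png

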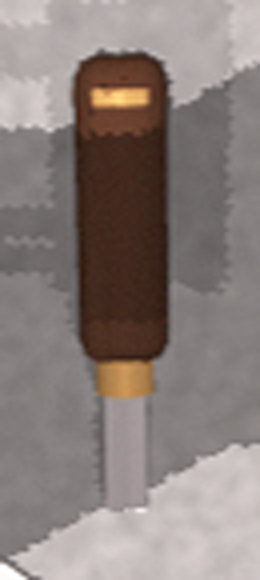

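```bash
python3 - <<'E'
from h import *
for k in range(2):
    s0=get_state()["position"]
    im=get_image("wrist");H=hsv(im);h,s,v=[H[...,i].astype(int) for i in range(3)]
    reg=np.zeros(h.shape,bool);reg[105:235,295:350]=True
    b=max(blobs(reg&(h<25)&(s>80),50),key=lambda q:q.sum());r=rect(b)
    W=np.array([ray(im,w,.011)[:2] for w in cv2.boxPoints(r)]);e=W-np.roll(W,1,0);n=np.linalg.norm(e,axis=1);d=e[n.argmax()];d/=np.linalg.norm(d);d*=-np.sign(d[0])
    ys,xs=np.nonzero(b)
    print(s0,r,"c",W.mean(0),n,np.degrees(np.arctan2(d[1],d[0])),"origin",W.mean(0)+.018*d,"tcp px",proj(im,s0), "origin z.011 px",im["cam_to_world"][:3,3])
E
```

```text
[ 0.6109029  -0.29162108  0.22100047] ((322.5, 153.5), (85.0, 23.0), 90.0) c [ 0.6269467  -0.28162481] [0.0911268  0.02370408 0.09112204 0.02535907] -155.94737325980557 origin [ 0.61050962 -0.28896117] tcp px [325.41486351 258.55752906] origin z.011 px [ 0.68393012 -0.25738948  0.38633119]
[ 0.6115916  -0.28948744  0.2215132 ] ((324.5, 155.0), (84.0, 23.0), 90.0) c [ 0.62723614 -0.28179183] [0.09036628 0.0237777  0.09035975 0.02540946] -155.6867151707221 origin [ 0.61083259 -0.2892029 ] tcp px [325.43252518 258.55234128] origin z.011 px [ 0.68429922 -0.25526377  0.38695106]
```

```bash
python3 -m handwheel '[{"xyz":[0,0.05,-3.8],"angular":[-0.1,0.25,0]},{"xyz":[0,0.05,-3.8],"angular":[-0.1,0.25,0]},{"xyz":[0,0.05,-3.8],"angular":[-0.1,0.25,0]},{"xyz":[0,0.05,-3.8],"angular":[-0.1,0.25,0]},{"xyz":[0,0.05,-3.6],"angular":[-0.1,0.25,0]}]' 6.5 25
python3 - <<'E'
from h import *
s=get_state();M=R.from_rotvec(s["tool_rot"]).as_matrix();print(s["position"],M.round(3),np.degrees(np.arctan2(M[1,2],M[0,2])))
E
```

```text
time: 3.05
position: [0.622, -0.2761, 0.0436]
tool_rot: [0.88, 1.367, -0.855]
ft_force: [0.0, -0.3, 0.7]
grip_width: 0.755
[ 0.62199842 -0.27605939  0.04358987] [[ 0.026  0.9    0.436]
 [ 0.001  0.436 -0.9  ]
 [-1.     0.024  0.01 ]] -64.14726692145504
```

```bash
python3 -m handwheel '[{"xyz":[-0.7,-0.8,0],"angular":[0,0.5,-0.5]},{"xyz":[-0.4,-0.5,0],"angular":[0,0.5,-0.5]},{"xyz":[0,0,0],"angular":[0,0,0]}]'
python3 - <<'E'
from h import *
s=get_state();M=R.from_rotvec(s["tool_rot"]).as_matrix();print(s["position"],M.round(3),np.degrees(np.arctan2(M[1,2],M[0,2])),s["qd"].round(3))
E
```

```text
time: 3.3
position: [0.6073, -0.2792, 0.038]
tool_rot: [0.884, 1.395, -0.873]
ft_force: [-0.4, -0.0, -0.0]
grip_width: 0.75
[ 0.60731599 -0.27917494  0.03800748] [[-0.003  0.904  0.428]
 [ 0.01   0.428 -0.904]
 [-1.     0.002 -0.01 ]] -64.66089626095825 [-0.018 -0.04   0.012 -0.018  0.01   0.004 -0.002]
```

```bash
python3 -m handwheel '[{"xyz":[0.35,-1.0,0],"angular":[0,0,0]},{"xyz":[0,0,0],"angular":[0,0,0]}]'
python3 - <<'E'
from h import *
for i in range(1):
    s=get_state();M=R.from_rotvec(s["tool_rot"]).as_matrix();print(s["position"],M.round(3),np.degrees(np.arctan2(M[1,2],M[0,2])),s["qd"].round(3))
im=get_image("wrist");print(get_state()["position"]);cv2.imwrite("pics/w3.png",im["pixels"])
E
```

```text
time: 3.47
position: [0.6136, -0.2906, 0.0435]
tool_rot: [0.884, 1.388, -0.87]
ft_force: [0.3, -0.4, 0.4]
grip_width: 0.744
[ 0.61364247 -0.29056012  0.04345411] [[ 0.004  0.903  0.429]
 [ 0.008  0.429 -0.903]
 [-1.     0.007 -0.006]] -64.5894594138131 [-0.025 -0.051 -0.006 -0.004 -0.     0.03  -0.019]
[ 0.61413236 -0.2895618   0.04382021]
```

View pics/w3.png

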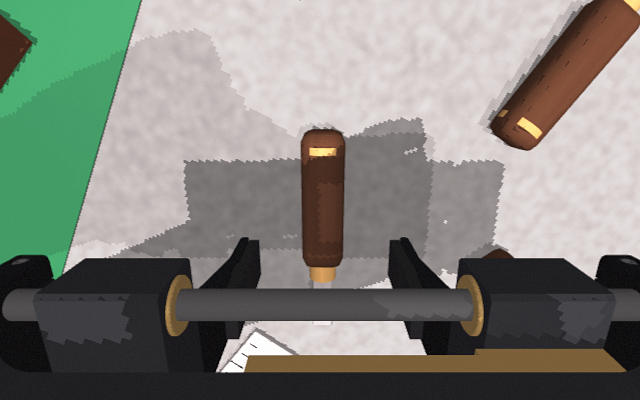

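The handle (px 322,200) is centred between the fingers (inner edges at px 260 and 390), so I'm going down.

```bash
python3 -m handwheel '[{"xyz":[-0.1,0,-1.3],"angular":[0,0,0]},{"xyz":[-0.1,0,-1.2],"angular":[0,0,0]},{"xyz":[0,0,-1.1],"angular":[0,0,0]},{"xyz":[0,0,0],"angular":[0,0,0]}]'
```

```text
time: 3.85
position: [0.6148, -0.2912, 0.0092]
tool_rot: [0.886, 1.38, -0.865]
ft_force: [-1.3, 0.1, -0.2]
grip_width: 0.745
```

```bash
python3 -m handwheel '[{"xyz":[-0.2,0.1,-0.4],"angular":[0,0,0]},{"xyz":[0,0,0],"angular":[0,0,0]}]'
python3 -m handwheel '[{"xyz":[0,0,0],"angular":[0,0,0]},{"xyz":[0,0,0],"angular":[0,0,0]},{"xyz":[0,0,0],"angular":[0,0,0]},{"xyz":[0,0,0],"angular":[0,0,0]}]' 1.5 25
```

```text
time: 4.02
position: [0.6115, -0.2897, 0.003]
tool_rot: [0.886, 1.383, -0.866]
ft_force: [-0.5, 0.5, -0.3]
grip_width: 0.75
time: 4.35
position: [0.6114, -0.2894, 0.0027]
tool_rot: [0.886, 1.384, -0.867]
ft_force: [-0.1, 0.2, 0.1]
grip_width: 0.527
```

```bash
python3 -m handwheel '[{"xyz":[0,0,0.1],"angular":[0,0,0]},{"xyz":[0,0,0],"angular":[0,0,0]},{"xyz":[0,0,0],"angular":[0,0,0]},{"xyz":[0,0,0],"angular":[0,0,0]},{"xyz":[0,0,0],"angular":[0,0,0]}]' 1.5 25
```

```text
time: 4.77
position: [0.6121, -0.2897, 0.0048]
tool_rot: [0.886, 1.382, -0.866]
ft_force: [-0.3, 0.1, -1.2]
grip_width: 0.271
```

```bash
python3 -m handwheel '[{"xyz":[0,0,0],"angular":[0,0,0]},{"xyz":[0,0,0],"angular":[0,0,0]},{"xyz":[0,0,0],"angular":[0,0,0]}]' 1.5 25
```

```text
time: 5.02
position: [0.6121, -0.2897, 0.0048]
tool_rot: [0.886, 1.382, -0.866]
ft_force: [0.2, 0.2, -0.6]
grip_width: 0.272
```

```bash
python3 -m handwheel '[{"xyz":[0,0,2],"angular":[0,0,0]},{"xyz":[0,0,3.5],"angular":[0,0,0]},{"xyz":[0,0,3.5],"angular":[0,0,0]},{"xyz":[0,0,3.5],"angular":[0,0,0]},{"xyz":[0,0,0],"angular":[0,0,0]}]'
python3 -m handwheel '[{"xyz":[-0.4,2.5,0],"angular":[0,0,5]},{"xyz":[-0.4,3.4,0],"angular":[0,0,5]},{"xyz":[-0.4,3.4,0],"angular":[0,0,5]},{"xyz":[-0.4,3.4,0],"angular":[0,0,5]},{"xyz":[-0.4,3.4,0],"angular":[0,0,5]}]'
python3 -c "
from h import *
s=get_state();M=R.from_rotvec(s['tool_rot']).as_matrix();print(s['position'],M.round(3),np.degrees(np.arctan2(M[1,2],M[0,2])),s['joint_positions'].round(2))"
```

```text
time: 5.43
position: [0.6076, -0.2878, 0.1299]
tool_rot: [0.885, 1.392, -0.87]
ft_force: [0.7, -1.7, 0.2]
grip_width: 0.273
time: 5.85
position: [0.5853, -0.136, 0.1336]
tool_rot: [0.543, 1.496, -0.539]
ft_force: [0.3, 0.4, -0.7]
grip_width: 0.275
[ 0.58534618 -0.13598454  0.13364181] [[ 0.006  0.638  0.77 ]
 [ 0.     0.77  -0.638]
 [-1.     0.004  0.005]] -39.64007999820949 [-0.37  0.31  0.66  1.72 -0.21  1.18 -0.34]
```

Remaining: Δ(-0.7, +15.0) cm and +20.4°.

```bash
python3 -m handwheel '[{"xyz":[-0.1,3.5,0],"angular":[0,0,5]},{"xyz":[-0.2,3.5,0],"angular":[0,0,5]},{"xyz":[-0.2,3.5,0],"angular":[0,0,5]},{"xyz":[-0.2,3.0,0],"angular":[0,0,4]},{"xyz":[0,0.5,0],"angular":[0,0,0]}]'
python3 -m handwheel '[{"xyz":[0,0,0],"angular":[0,0,0]}]'
python3 - <<'E'
from h import *
s=get_state();M=R.from_rotvec(s["tool_rot"]).as_matrix();print(s["position"],M.round(3),np.degrees(np.arctan2(M[1,2],M[0,2])))
im=get_image("top");crop(im,235,130,365,270,4,"pics/t4.png");im=get_image("wrist");cv2.imwrite("pics/w4.png",im["pixels"])
E
```

```text
time: 6.27
position: [0.5752, 0.0185, 0.1333]
tool_rot: [0.268, 1.551, -0.253]
ft_force: [-0.7, 1.1, -0.5]
grip_width: 0.27
time: 6.35
position: [0.5749, 0.0211, 0.1331]
tool_rot: [0.265, 1.551, -0.25]
ft_force: [0.6, -0.3, -0.9]
grip_width: 0.277
[0.57486836 0.02111051 0.13306878] [[ 0.006  0.322  0.947]
 [ 0.009  0.947 -0.322]
 [-1.     0.011  0.002]] -18.80604579595245
```

View pics/w4.png

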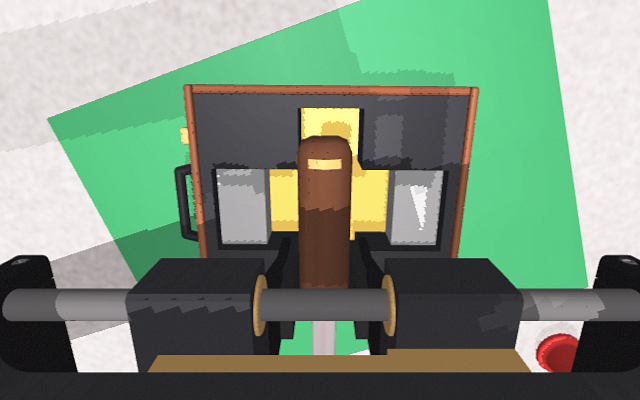

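View pics/t4.png

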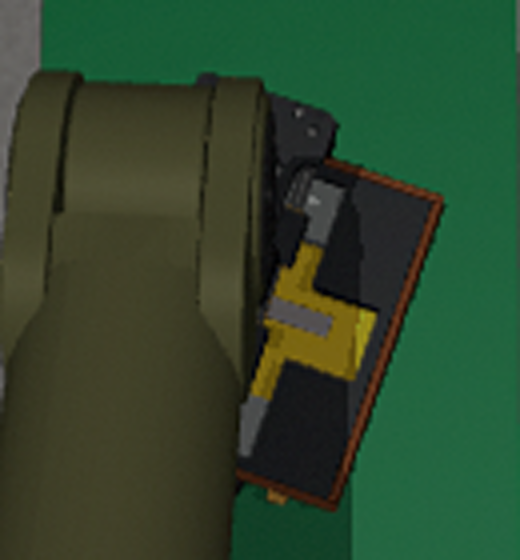

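```bash
python3 - <<'E'
from h import *
im=get_image("wrist")
a,b=ray(im,(186,87),.048),ray(im,(478,88),.048);d=(b-a);L=np.linalg.norm(d);d/=L;y=np.array([-d[1],d[0],0]);print("rim",L,np.degrees(np.arctan2(d[1],d[0])),(a+b)/2-y*.09)
a,b=ray(im,(217,169.5),.033),ray(im,(443,170.5),.033);d=(b-a);L=np.linalg.norm(d);d/=L;y=np.array([-d[1],d[0],0]);print("ledge",L,np.degrees(np.arctan2(d[1],d[0])),(a+b)/2-y*.032)
a,b=ray(im,(300,180),.14),ray(im,(350,180),.14);print("handle mid",(a+b)/2,np.linalg.norm(a-b)); print("handle end",ray(im,(324,140),.14))
s=get_state();print(s["position"])
im=get_image("wrist");cv2.imwrite("pics/w5.png",im["pixels"])
E
```

```text
rim 0.19658927013054248 -19.203049744237738 [0.57888453 0.01166581 0.048     ]
ledge 0.172355545011435 -19.300225333135504 [0.57762175 0.0100453  0.033     ]
handle mid [0.5900889  0.05933623 0.14      ] 0.022900837024649113
handle end [0.59559705 0.0767305  0.14      ]
[0.57517004 0.01727454 0.13315683]
```

```bash
python3 -m handwheel '[{"xyz":[0.2,-0.3,-1.5],"angular":[0,0,0]},{"xyz":[0.1,-0.2,-1.5],"angular":[0,0,0]},{"xyz":[0,0,-1.5],"angular":[0,0,0]},{"xyz":[0,0,-1.0],"angular":[0,0,0]},{"xyz":[0,0,0],"angular":[0,0,0]}]'
```

```text
time: 6.97
position: [0.5802, -0.0005, 0.0778]
tool_rot: [0.28, 1.543, -0.272]
ft_force: [-0.4, -0.5, -1.3]
grip_width: 0.275
```

```bash
python3 -m handwheel '[{"xyz":[-0.2,1.2,0],"angular":[0,0,0]},{"xyz":[0,0,0],"angular":[0,0,0]},{"xyz":[0,0,0],"angular":[0,0,0]}]'
python3 -c "
from h import *
s=get_state();M=R.from_rotvec(s['tool_rot']).as_matrix();print(s['position'],M.round(3),np.degrees(np.arctan2(M[1,2],M[0,2])),s['qd'].round(3))"
```

```text
time: 7.22
position: [0.5784, 0.0093, 0.0784]
tool_rot: [0.284, 1.542, -0.278]
ft_force: [0.8, 0.3, -0.7]
grip_width: 0.278
[0.57840087 0.00928861 0.0784469 ] [[ 0.011  0.351  0.937]
 [ 0.002  0.937 -0.351]
 [-1.     0.006  0.009]] -20.521449546842454 [-0.023 -0.006 -0.017 -0.006 -0.022  0.009 -0.014]
```

```bash
python3 -m handwheel '[{"xyz":[0,0.4,0],"angular":[0,0,1]},{"xyz":[0,0,-1.0],"angular":[0,0,0]},{"xyz":[0,0,-1.0],"angular":[0,0,0]},{"xyz":[0,0,0],"angular":[0,0,0]}]'
python3 - <<'E'
from h import *
s=get_state();M=R.from_rotvec(s["tool_rot"]).as_matrix();print(s["position"],M.round(3),np.degrees(np.arctan2(M[1,2],M[0,2])))
im=get_image("wrist");cv2.imwrite("pics/w6.png",im["pixels"])
E
```

```text
time: 7.55
position: [0.5804, 0.0155, 0.0595]
tool_rot: [0.269, 1.54, -0.258]
ft_force: [0.5, -0.5, -1.1]
grip_width: 0.273
[0.58041135 0.01552747 0.05950865] [[ 0.016  0.33   0.944]
 [ 0.004  0.944 -0.33 ]
 [-1.     0.009  0.014]] -19.271438945520856
```

View pics/w6.png

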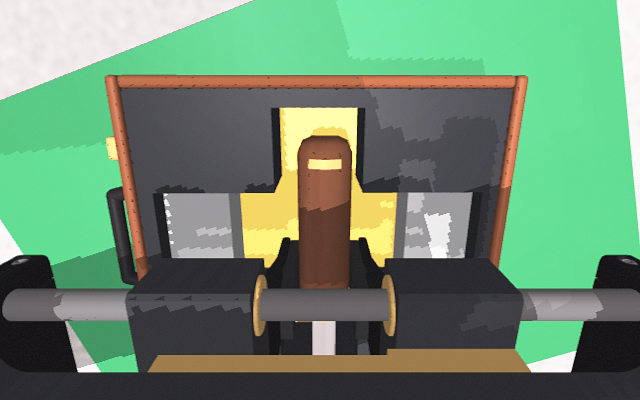

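```bash
python3 -m handwheel '[{"xyz":[-0.3,-0.3,0],"angular":[-0.2,0.8,0]},{"xyz":[0,0,-1.0],"angular":[0,0,0]},{"xyz":[0,0,-0.8],"angular":[0,0,0]},{"xyz":[0,0,0],"angular":[0,0,0]}]'
```

```text
time: 7.93
position: [0.5776, 0.0116, 0.0405]
tool_rot: [0.264, 1.553, -0.264]
ft_force: [-0.2, -0.8, -0.4]
grip_width: 0.273
```

```bash
python3 -m handwheel '[{"xyz":[0,0.1,-1.0],"angular":[0,0,0]},{"xyz":[0,0,-0.9],"angular":[0,0,0]},{"xyz":[0,0,0],"angular":[0,0,0]}]'
```

```text
time: 8.18
position: [0.5773, 0.0124, 0.019]
tool_rot: [0.265, 1.554, -0.265]
ft_force: [0.1, 0.3, -0.2]
grip_width: 0.278
```

```bash
python3 -m handwheel '[{"xyz":[0,0,-0.5],"angular":[0,0,0]},{"xyz":[0,0,0],"angular":[0,0,0]}]'
python3 -m handwheel '[{"xyz":[0,0,-0.3],"angular":[0,0,0]},{"xyz":[0,0,0],"angular":[0,0,0]}]'
```

```text
time: 8.35
position: [0.5767, 0.0124, 0.0125]
tool_rot: [0.264, 1.555, -0.265]
ft_force: [0.2, -0.2, -1.4]
grip_width: 0.274
time: 8.52
position: [0.5777, 0.0122, 0.01]
tool_rot: [0.264, 1.553, -0.265]
ft_force: [-0.1, 0.8, -1.1]
grip_width: 0.274
```

```bash
python3 -m handwheel '[{"xyz":[0,0,0],"angular":[0,0,0]},{"xyz":[0,0,0],"angular":[0,0,0]},{"xyz":[0,0,0],"angular":[0,0,0]},{"xyz":[0,0,0],"angular":[0,0,0]},{"xyz":[0,0,0],"angular":[0,0,0]}]' 4.8 25
python3 -m handwheel '[{"xyz":[0,0,1],"angular":[0,0,0]},{"xyz":[0,0,1.5],"angular":[0,0,0]},{"xyz":[0,0,2],"angular":[0,0,0]},{"xyz":[0,0,2.5],"angular":[0,0,0]},{"xyz":[0,0,2.5],"angular":[0,0,0]}]'
```

```text
time: 8.93
position: [0.5789, 0.0124, 0.0111]
tool_rot: [0.265, 1.551, -0.264]
ft_force: [0.3, 0.1, 0.2]
grip_width: 0.527
time: 9.35
position: [0.5734, 0.0118, 0.1058]
tool_rot: [0.262, 1.562, -0.269]
ft_force: [-0.1, 0.9, 0.2]
grip_width: 0.549
```

```bash
python3 -m handwheel '[{"xyz":[-0.5,-1.5,2],"angular":[0,0,-7]},{"xyz":[-1,-2.5,2],"angular":[0,0,-7]},{"xyz":[-1,-2.5,0.5],"angular":[0,0,-7]},{"xyz":[-1,-2.5,0],"angular":[0,0,-7]},{"xyz":[-1,-2.5,0],"angular":[0,0,-7]}]' 6.0
python3 -m handwheel '[{"xyz":[-1,-2.5,0],"angular":[0,0,-7]},{"xyz":[-1,-2.5,0],"angular":[0,0,-7]},{"xyz":[-1,-2.5,0],"angular":[0,0,-7]},{"xyz":[-1,-2.5,0],"angular":[0,0,-7]},{"xyz":[-1,-2.5,0],"angular":[0,0,-7]}]' 6.0
python3 - <<'E'
from h import *
s=get_state();M=R.from_rotvec(s["tool_rot"]).as_matrix();print(s["position"],M.round(3),np.degrees(np.arctan2(M[1,2],M[0,2])),s["joint_positions"].round(2))
im=get_image("top");crop(im,235,130,445,300,3.5,"pics/t7.png")
E
```

```text
time: 9.77
position: [0.5334, -0.099, 0.1641]
tool_rot: [0.753, 1.433, -0.739]
ft_force: [0.2, -1.1, 0.6]
grip_width: 0.684
time: 10.18
position: [0.481, -0.2302, 0.1697]
tool_rot: [1.226, 1.19, -1.205]
ft_force: [1.5, 1.3, -0.1]
grip_width: 0.692
[ 0.48099778 -0.23024612  0.16974727] [[ 0.018  1.    -0.012]
 [-0.001 -0.012 -1.   ]
 [-1.     0.018  0.001]] -90.69424759505509 [-0.39  0.11  0.85  1.85 -0.1   1.2  -1.09]
```

View pics/t7.png

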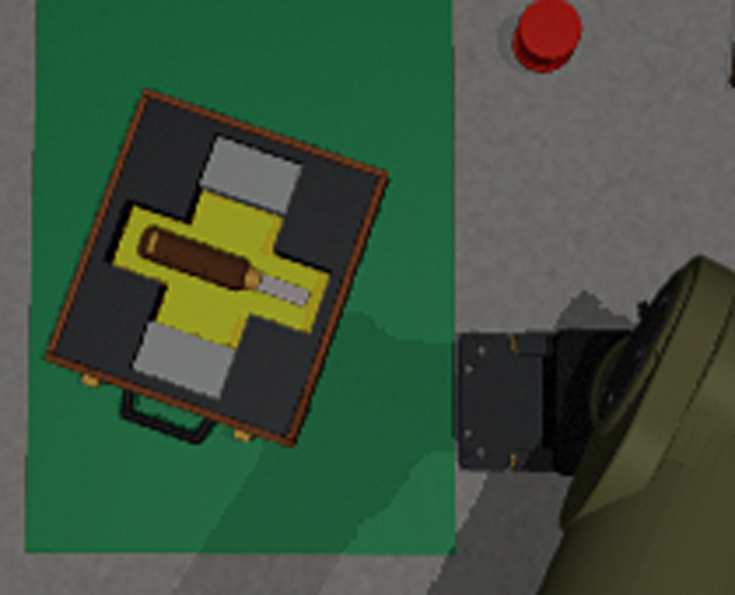

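The creaser lies centred and flat in the well (crop px 200,262). Next, over to the ruler.

```bash
python3 -m handwheel '[{"xyz":[-1.2,-2.2,-1],"angular":[0,0.4,-4]},{"xyz":[-1.2,-2.2,-1],"angular":[0,0.3,-4]},{"xyz":[-0.6,-0.9,-1],"angular":[0,0.3,-3]},{"xyz":[0,0,0],"angular":[0,0,0]},{"xyz":[0,0,0],"angular":[0,0,0]}]' 6.0
python3 - <<'E'
from h import *
s=get_state();M=R.from_rotvec(s["tool_rot"]).as_matrix();print(s["position"],M.round(3),np.degrees(np.arctan2(M[1,2],M[0,2])),s["joint_positions"].round(2),s["qd"].round(2))
im=get_image("wrist");cv2.imwrite("pics/w8.png",im["pixels"])
H=hsv(im);h,s,v=[H[...,i].astype(int) for i in range(3)]
for b in blobs((h>100)&(h<130)&(s>120),100):
    r=rect(b);print(b.sum(),r,[ray(im,w,.029)[:2].round(4) for w in cv2.boxPoints(r)])
E
```

```text
time: 10.65
position: [0.4461, -0.2946, 0.143]
tool_rot: [1.376, 1.082, -1.376]
ft_force: [0.8, 0.7, 0.5]
grip_width: 0.689
[ 0.44613857 -0.29455578  0.14303532] [[ 0.005  0.973 -0.23 ]
 [-0.006 -0.23  -0.973]
 [-1.     0.006  0.005]] -103.28858340958806 [-0.31  0.17  0.92  1.87 -0.14  1.16 -1.14] [ 0.01  0.01 -0.    0.01 -0.    0.   -0.01]
2218 ((309.5468444824219, 187.99853515625), (136.46463012695312, 17.022939682006836), 88.21009063720703) [array([ 0.5087, -0.2885]), array([ 0.506 , -0.3013]), array([ 0.3929, -0.2776]), array([ 0.3958, -0.2631])]
```

View pics/w8.png

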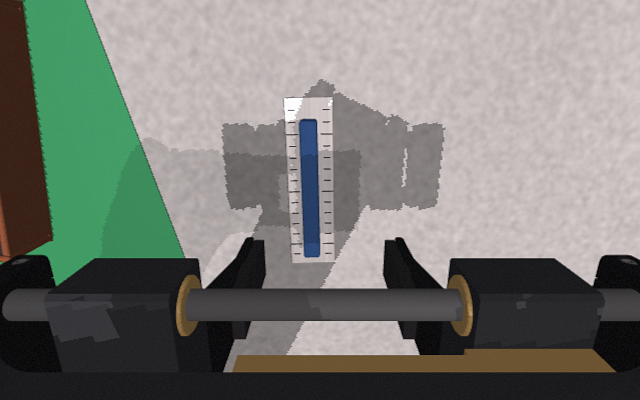

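```bash
python3 -m handwheel '[{"xyz":[0.4,1.1,-1.5],"angular":[0,0,1]},{"xyz":[0,0,-2],"angular":[0,0,0]},{"xyz":[0,0,-2],"angular":[0,0,0]},{"xyz":[0,0,-2],"angular":[0,0,0]},{"xyz":[0,0,0],"angular":[0,0,0]}]' 5.0
python3 -m handwheel '[{"xyz":[0,0,0],"angular":[0,0,0]}]'
```

```text
time: 11.12
position: [0.4585, -0.2747, 0.0688]
tool_rot: [1.356, 1.1, -1.34]
ft_force: [-2.0, -0.1, -0.7]
grip_width: 0.573
time: 11.2
position: [0.4594, -0.2733, 0.069]
tool_rot: [1.353, 1.103, -1.339]
ft_force: [0.1, -1.1, 0.8]
grip_width: 0.573
```

```bash
python3 -m handwheel '[{"xyz":[-0.8,-0.9,-1],"angular":[0,0,0]},{"xyz":[0,0,-1],"angular":[0,0,0]},{"xyz":[0,0,0],"angular":[0,0,0]},{"xyz":[0,0,0],"angular":[0,0,0]}]'
python3 - <<'E'
from h import *
s=get_state();M=R.from_rotvec(s["tool_rot"]).as_matrix();print(s["position"],M.round(3),np.degrees(np.arctan2(M[1,2],M[0,2])),s["qd"].round(2))
E
```

```text
time: 11.53
position: [0.4566, -0.2796, 0.0522]
tool_rot: [1.351, 1.103, -1.328]
ft_force: [-0.3, -0.2, -0.4]
grip_width: 0.576
[ 0.45664283 -0.27960622  0.05221653] [[ 0.019  0.983 -0.182]
 [-0.002 -0.182 -0.983]
 [-1.     0.019 -0.002]] -100.45996888005648 [-0.01  0.   -0.01 -0.   -0.01  0.   -0.  ]
```

```bash
python3 -m handwheel '[{"xyz":[-0.6,-0.35,-0.5],"angular":[0,1.1,-1.7]},{"xyz":[0,0,-0.5],"angular":[0,0,0]},{"xyz":[0,0,0],"angular":[0,0,0]}]'
python3 - <<'E'
from h import *
s=get_state();M=R.from_rotvec(s["tool_rot"]).as_matrix();print(s["position"],M.round(3),np.degrees(np.arctan2(M[1,2],M[0,2])),s["qd"].round(2))
im=get_image("wrist");cv2.imwrite("pics/w9.png",im["pixels"])
E
```

```text
time: 11.78
position: [0.4526, -0.2827, 0.0435]
tool_rot: [1.364, 1.098, -1.364]
ft_force: [-0.8, 0.4, -0.7]
grip_width: 0.574
[ 0.45264116 -0.28265815  0.0434951 ] [[ 0.001  0.977 -0.212]
 [-0.002 -0.212 -0.977]
 [-1.     0.002  0.002]] -102.21561540414822 [-0.   -0.    0.01 -0.02  0.01  0.02 -0.03]
```

View pics/w9.png

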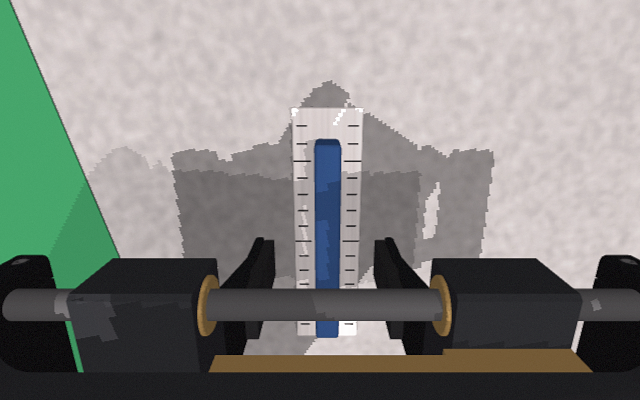

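The rib (px 327,240) is centred between the fingers (px 265 and 385) and aligned with them.

```bash
python3 -m handwheel '[{"xyz":[-0.1,0,-1.1],"angular":[0,0,0]},{"xyz":[-0.1,0,-1.0],"angular":[0,0,0]},{"xyz":[0,0,-0.6],"angular":[0,0,0]},{"xyz":[0,0,0],"angular":[0,0,0]}]'
```

```text
time: 12.17
position: [0.4509, -0.2829, 0.0144]
tool_rot: [1.364, 1.097, -1.363]
ft_force: [-0.1, -0.7, -0.5]
grip_width: 0.576
```

```bash
python3 -m handwheel '[{"xyz":[0,0,-0.4],"angular":[0,0,0]},{"xyz":[0,0,0],"angular":[0,0,0]}]'
python3 -m handwheel '[{"xyz":[0,0,0],"angular":[0,0,0]},{"xyz":[0,0,0],"angular":[0,0,0]},{"xyz":[0,0,0],"angular":[0,0,0]},{"xyz":[0,0,0],"angular":[0,0,0]},{"xyz":[0,0,0],"angular":[0,0,0]}]' 0.6 30
python3 -m handwheel '[{"xyz":[0,0,0],"angular":[0,0,0]},{"xyz":[0,0,0],"angular":[0,0,0]},{"xyz":[0,0,0],"angular":[0,0,0]},{"xyz":[0,0,0],"angular":[0,0,0]},{"xyz":[0,0,0],"angular":[0,0,0]}]' 0.6 30
```

```text
time: 12.33
position: [0.45, -0.2826, 0.009]
tool_rot: [1.363, 1.098, -1.365]
ft_force: [-0.4, 0.5, -0.0]
grip_width: 0.576
time: 12.75
position: [0.4505, -0.2831, 0.0095]
tool_rot: [1.364, 1.097, -1.365]
ft_force: [0.5, -0.5, -0.0]
grip_width: 0.28
time: 13.17
position: [0.4508, -0.2833, 0.0098]
tool_rot: [1.364, 1.096, -1.364]
ft_force: [0.3, -1.1, -0.1]
grip_width: 0.153
```

```bash
python3 -m handwheel '[{"xyz":[0,0,1.5],"angular":[0,0,0]},{"xyz":[0,0,2.5],"angular":[0,0,0]},{"xyz":[0,0,3],"angular":[0,0,0]},{"xyz":[0,0,3],"angular":[0,0,0]},{"xyz":[0,0,2],"angular":[0,0,0]}]'
python3 -m handwheel '[{"xyz":[1.0,2.2,0.5],"angular":[0,0,-1]},{"xyz":[1.4,3.2,0],"angular":[0,0,-1]},{"xyz":[1.4,3.2,0],"angular":[0,0,-1]},{"xyz":[1.4,3.2,0],"angular":[0,0,-1]},{"xyz":[1.4,3.2,0],"angular":[0,0,-1]}]'
python3 -c "
from h import *
s=get_state();M=R.from_rotvec(s['tool_rot']).as_matrix();print(s['position'],M.round(3),np.degrees(np.arctan2(M[1,2],M[0,2])),s['joint_positions'].round(2))"
```

```text
time: 13.58
position: [0.4437, -0.28, 0.1273]
tool_rot: [1.359, 1.11, -1.377]
ft_force: [0.3, 0.4, -2.0]
grip_width: 0.158
time: 14.0
position: [0.509, -0.1367, 0.1393]
tool_rot: [1.443, 1.037, -1.449]
ft_force: [1.3, -0.4, -1.0]
grip_width: 0.154
[ 0.50899103 -0.13672627  0.13929234] [[-0.003  0.947 -0.321]
 [-0.002 -0.321 -0.947]
 [-1.    -0.003  0.003]] -108.73010706396418 [-0.56  0.15  0.84  1.88 -0.12  1.16 -1.58]
```

Remaining: Δ(+6.9, +14.9) cm, with the yaw nearly there.

```bash
python3 -m handwheel '[{"xyz":[1.5,3.2,0],"angular":[0,0,0]},{"xyz":[1.5,3.2,0],"angular":[0,0,0]},{"xyz":[1.5,3.2,0],"angular":[0,0,0]},{"xyz":[1.5,3.2,0],"angular":[0,0,0]},{"xyz":[0.5,1.2,0],"angular":[0,0,0]}]'
python3 -m handwheel '[{"xyz":[0,0,0],"angular":[0,0,0]},{"xyz":[0,0,0],"angular":[0,0,0]}]'
python3 - <<'E'
from h import *
s=get_state();M=R.from_rotvec(s["tool_rot"]).as_matrix();print(s["position"],M.round(3),np.degrees(np.arctan2(M[1,2],M[0,2])))
im=get_image("wrist");cv2.imwrite("pics/w10.png",im["pixels"])
E
```

```text
time: 14.42
position: [0.5755, 0.0171, 0.1382]
tool_rot: [1.442, 1.045, -1.445]
ft_force: [-0.3, 0.8, -2.3]
grip_width: 0.158
time: 14.58
position: [0.5757, 0.0219, 0.1369]
tool_rot: [1.435, 1.05, -1.441]
ft_force: [-0.2, -1.0, -1.5]
grip_width: 0.16
[0.57567233 0.02185334 0.13689894] [[-0.006  0.951 -0.309]
 [ 0.003 -0.309 -0.951]
 [-1.    -0.007 -0.001]] -108.00576230935806
```

View pics/w10.png

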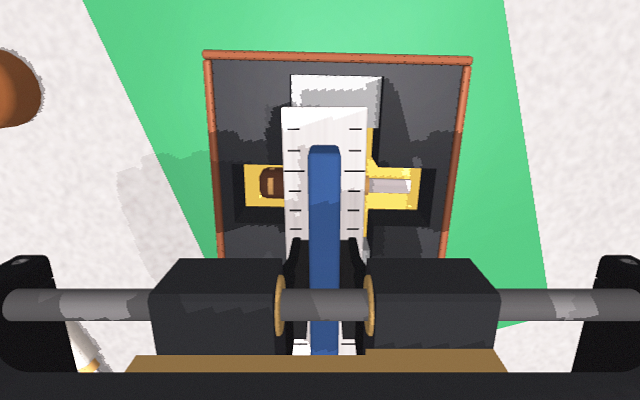

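```bash
python3 - <<'E'
from h import *
im=get_image("wrist");p=get_state()["position"];print(p)
cv2.imwrite("pics/w11.png",im["pixels"])
H=hsv(im);h,s,v=[H[...,i].astype(int) for i in range(3)]
a,b=ray(im,(204,51),.048),ray(im,(471,57),.048);d=b-a;L=np.linalg.norm(d);d/=L;x=np.array([-d[1],d[0],0]);print("rim",L,np.degrees(np.arctan2(x[1],x[0])),(a+b)/2-x*.1)
zp=p[2]-.0098+.005
a,b=ray(im,(281,107),zp),ray(im,(367,108),zp);d=b-a;L=np.linalg.norm(d);d/=L;x=np.array([-d[1],d[0],0]);print("ruler",L,np.degrees(np.arctan2(x[1],x[0])),(a+b)/2-x*.075)
E
```

```text
[0.5753111  0.02024921 0.13706082]
rim 0.1766784924475966 -19.2787438364548 [0.57671643 0.01539193 0.048     ]
ruler 0.03955893844091878 -18.726251312640073 [0.57509498 0.02417853 0.13226082]
```

```bash
python3 -m handwheel '[{"xyz":[0.2,-0.7,-1],"angular":[0,0,-0.8]},{"xyz":[0,0,-1.5],"angular":[0,0,0]},{"xyz":[0,0,-1.5],"angular":[0,0,0]},{"xyz":[0,0,-1],"angular":[0,0,0]},{"xyz":[0,0,0],"angular":[0,0,0]}]'
python3 -m handwheel '[{"xyz":[0,0,0],"angular":[0,0,0]}]'
python3 -c "
from h import *
s=get_state();M=R.from_rotvec(s['tool_rot']).as_matrix();print(s['position'],M.round(3),np.degrees(np.arctan2(M[1,2],M[0,2])),s['qd'].round(3))"
```

```text
time: 15.1
position: [0.5756, 0.0, 0.0848]
tool_rot: [1.46, 1.027, -1.465]
ft_force: [-1.6, -0.5, -2.6]
grip_width: 0.158
time: 15.18
position: [0.5749, -0.0021, 0.0843]
tool_rot: [1.461, 1.025, -1.468]
ft_force: [0.5, 0.1, -1.9]
grip_width: 0.16
[ 0.57490765 -0.00205754  0.08432455] [[-0.005  0.939 -0.345]
 [ 0.    -0.345 -0.939]
 [-1.    -0.005  0.002]] -110.19213984537802 [ 0.019  0.01   0.011  0.024 -0.003 -0.007  0.005]
```

```bash
python3 -m handwheel '[{"xyz":[0.3,1.4,0],"angular":[0,0,0.9]},{"xyz":[0,0,0],"angular":[0,0,0]},{"xyz":[0,0,0],"angular":[0,0,0]},{"xyz":[0,0,0],"angular":[0,0,0]}]'
python3 -c "
from h import *
s=get_state();M=R.from_rotvec(s['tool_rot']).as_matrix();print(s['position'],M.round(3),np.degrees(np.arctan2(M[1,2],M[0,2])),s['qd'].round(3))"
```

```text
time: 15.52
position: [0.5792, 0.012, 0.0861]
tool_rot: [1.452, 1.033, -1.456]
ft_force: [-0.6, 0.7, -1.7]
grip_width: 0.157
[0.5792206  0.01203004 0.08606569] [[-0.003  0.944 -0.331]
 [ 0.001 -0.331 -0.944]
 [-1.    -0.003  0.   ]] -109.33637036522171 [-0.002 -0.006  0.006 -0.007  0.01   0.002 -0.   ]
```

```bash
python3 -m handwheel '[{"xyz":[-0.1,0.1,-1],"angular":[0,0,0]},{"xyz":[0,0,-0.8],"angular":[0,0,0]},{"xyz":[0,0,0],"angular":[0,0,0]},{"xyz":[0,0,0],"angular":[0,0,0]}]'
python3 - <<'E'
from h import *
s=get_state();M=R.from_rotvec(s["tool_rot"]).as_matrix();print(s["position"],M.round(3),np.degrees(np.arctan2(M[1,2],M[0,2])))
im=get_image("wrist");cv2.imwrite("pics/w12.png",im["pixels"])
im=get_image("side");crop(im,260,170,390,280,5,"pics/s12.png")
E
```

```text
time: 15.85
position: [0.5789, 0.0141, 0.0672]
tool_rot: [1.453, 1.033, -1.452]
ft_force: [-0.4, -0.1, -1.8]
grip_width: 0.162
[0.57890411 0.01413477 0.06719869] [[-0.001  0.944 -0.329]
 [ 0.001 -0.329 -0.944]
 [-1.    -0.001 -0.001]] -109.23213501474672
```

View pics/w12.png

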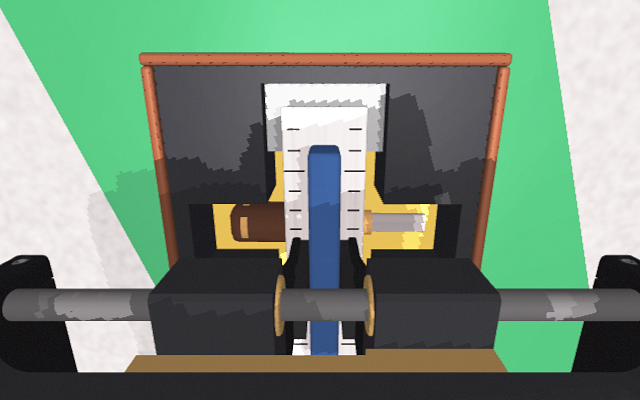

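View pics/s12.png

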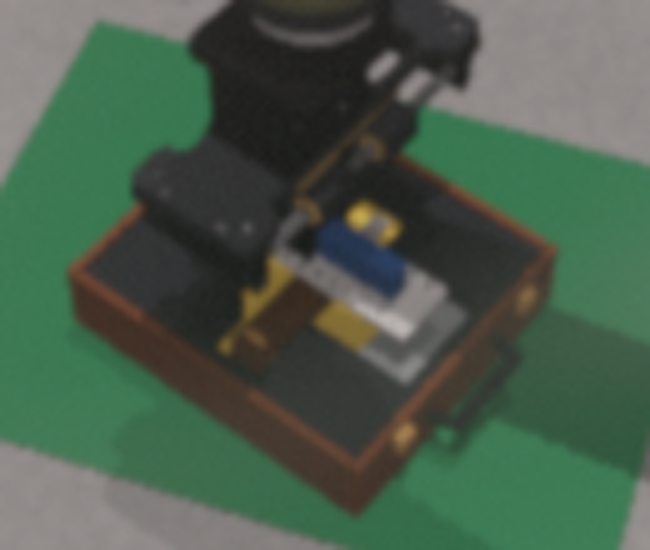

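Ruler (px 281–367) is centred in the recess (px 263–387), so I'm lowering it.

```bash
python3 -m handwheel '[{"xyz":[0,0,-0.9],"angular":[0,0,0]},{"xyz":[0,0,-0.6],"angular":[0,0,0]},{"xyz":[0,0,0],"angular":[0,0,0]},{"xyz":[0,0,0],"angular":[0,0,0]}]'
python3 -m handwheel '[{"xyz":[0,0,-0.4],"angular":[0,0,0]},{"xyz":[0,0,0],"angular":[0,0,0]}]'
```

```text
time: 16.28
position: [0.5791, 0.0137, 0.051]
tool_rot: [1.453, 1.032, -1.452]
ft_force: [-0.9, -0.3, -0.6]
grip_width: 0.157
time: 16.45
position: [0.579, 0.0136, 0.0465]
tool_rot: [1.453, 1.032, -1.453]
ft_force: [-0.0, -0.7, -1.2]
grip_width: 0.155
```

```bash
python3 -m handwheel '[{"xyz":[0,0,-0.3],"angular":[0,0,0]},{"xyz":[0,0,0],"angular":[0,0,0]}]'
python3 -m handwheel '[{"xyz":[0,0,-0.1],"angular":[0,0,0]},{"xyz":[0,0,0],"angular":[0,0,0]}]'
```

```text
time: 16.62
position: [0.5792, 0.0136, 0.0433]
tool_rot: [1.453, 1.032, -1.452]
ft_force: [0.6, 0.5, -2.4]
grip_width: 0.162
time: 16.78
position: [0.5798, 0.0135, 0.0431]
tool_rot: [1.454, 1.032, -1.451]
ft_force: [0.1, 0.9, -1.3]
grip_width: 0.159
```

```bash
python3 -m handwheel '[{"xyz":[0,0,-0.15],"angular":[0,0,0]},{"xyz":[0,0,0],"angular":[0,0,0]}]'
python3 -m handwheel '[{"xyz":[0,0,0],"angular":[0,0,0]},{"xyz":[0,0,0],"angular":[0,0,0]},{"xyz":[0,0,0],"angular":[0,0,0]},{"xyz":[0,0,0],"angular":[0,0,0]}]' 2.6 30
```

```text
time: 16.95
position: [0.5803, 0.0135, 0.0432]
tool_rot: [1.455, 1.032, -1.45]
ft_force: [-0.3, 1.1, -1.6]
grip_width: 0.157
time: 17.28
position: [0.5815, 0.0136, 0.0439]
tool_rot: [1.457, 1.031, -1.448]
ft_force: [-0.2, 0.7, 0.7]
grip_width: 0.289
```

Released, and the wrist force has dropped its load. Backing straight up.

```bash
python3 -m handwheel '[{"xyz":[0,0,1],"angular":[0,0,0]},{"xyz":[0,0,1.5],"angular":[0,0,0]},{"xyz":[0,0,2],"angular":[0,0,0]},{"xyz":[0,0,2.5],"angular":[0,0,0]},{"xyz":[0,0,2.5],"angular":[0,0,0]}]'
python3 -m handwheel '[{"xyz":[-0.5,-3,2],"angular":[0,0,0]},{"xyz":[-1,-3.5,1],"angular":[0,0,0]},{"xyz":[-1,-3.5,0],"angular":[0,0,0]},{"xyz":[-1,-3.5,0],"angular":[0,0,0]},{"xyz":[-1,-3.5,0],"angular":[0,0,0]}]'
python3 -m handwheel '[{"xyz":[-1,-3.5,0],"angular":[0,0,0]},{"xyz":[0,-3,0],"angular":[0,0,0]},{"xyz":[0,0,0],"angular":[0,0,0]}]'
python3 - <<'E'
from h import *
im=get_image("top");crop(im,165,130,445,300,2.8,"pics/t13.png")
H=hsv(im);h,s,v=[H[...,i].astype(int) for i in range(3)]
reg=np.zeros(h.shape,bool);reg[155:255,245:350]=True
bl=max(blobs(reg&(h>100)&(h<130)&(s>100),50),key=lambda q:q.sum());r=rect(bl)
W=np.array([ray(im,w,.062)[:2] for w in cv2.boxPoints(r)]);e=W-np.roll(W,1,0);n=np.linalg.norm(e,axis=1);d=e[n.argmax()];print(W.mean(0),n,np.degrees(np.arctan2(d[1],d[0])))
im=get_image("side");crop(im,260,170,390,280,5,"pics/s13.png")
E
```

```text
time: 17.7
position: [0.5765, 0.013, 0.1383]
tool_rot: [1.448, 1.034, -1.46]
ft_force: [0.1, 0.2, -0.8]
grip_width: 0.297
time: 18.12
position: [0.5372, -0.1511, 0.1806]
tool_rot: [1.447, 1.041, -1.429]
ft_force: [1.1, 1.1, 0.1]
grip_width: 0.299
time: 18.37
position: [0.5228, -0.2287, 0.1849]
tool_rot: [1.456, 1.028, -1.434]
ft_force: [-0.6, -0.8, 1.6]
grip_width: 0.299
[0.57920455 0.01292894] [0.01493374 0.11408052 0.01508743 0.11398521] -18.948305870066854
```

View pics/t13.png

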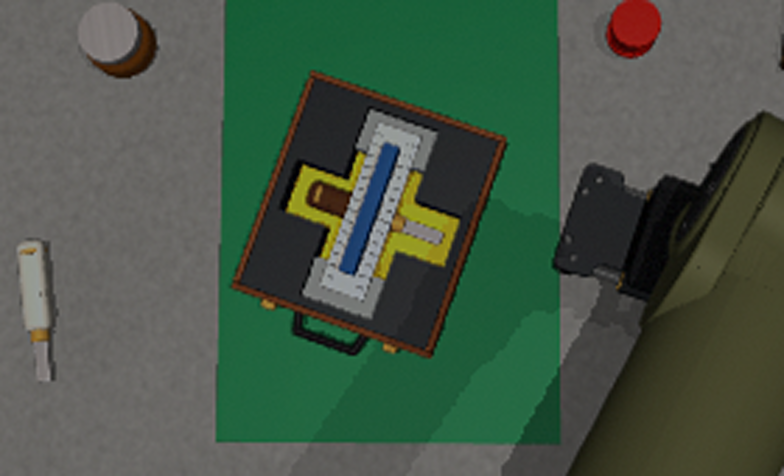

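View pics/s13.png

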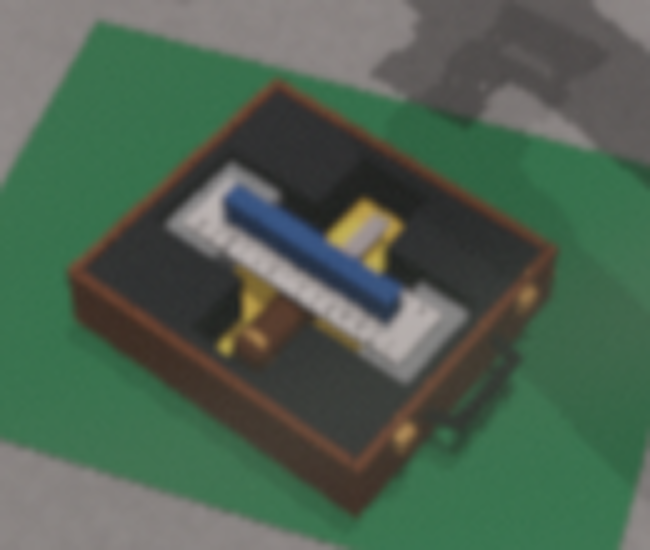

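Both views show the ruler flat on both ledges, rib up, over the creaser. Its centre is (0.579, 0.013) at -18.9°, against the case at (0.578, 0.013) and -19.2°. The white creaser, jar and spool have not moved, and the gripper is clear of everything.

```bash
python3 -m handwheel '[{"xyz":[0,0,0],"angular":[0,0,0]},{"xyz":[0,0,0],"angular":[0,0,0]},{"xyz":[0,0,0],"angular":[0,0,0]}]'; python3 -c "
from bench import *
print(close_job())"
```

```text
time: 18.72
position: [0.5256, -0.2183, 0.1843]
tool_rot: [1.453, 1.04, -1.425]
ft_force: [-0.5, 0.2, 0.1]
grip_width: 0.299
the job is handed in; nothing more can be done
None
```

The case is packed and the job handed in at about 18.7 s of the 58 s allowed; no verdict was reported. I took the nearest of the three wooden-handled creasers (0.69 m from the base) and laid it flat in the well. I then laid the ruler, rib up, across the ledges over it.

**Last checks:**
- **Ruler:** in the top view its centre is about 1 mm from the case centre, and it is within about 0.3° of the case's x axis. I judged it flat on both ledges from the top and side views, and did not measure its height.
- **Creaser:** it looked centred and flat in the well before the ruler went in, and still does on either side of the ruler. I placed it from the tool pose and did not measure its final position separately.
- **Bystanders:** the white creaser, wax jar and spool look unmoved by eye; I did not measure their positions.
- **Robot:** the gripper was empty and clear of everything when I handed in.

**Disagreements:** case-centre estimates differed by 2–5 mm between camera views. The arm drifted 1–2 cm on some fast moves; I corrected that before each grasp and placing.

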